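# Lock the die of a binding machine with the blade key

### The job

The punch die of the white binding machine is held by a clamp screw sunk at the bottom of the round well in its top. Take the T-handled key with the broad flat blade and the longer bar from the rack, seat it in the screw, and use it to turn the screw clockwise (seen from above) until it comes up against its stop. Leave the key standing upright in the well, fully down, and leave the slim key in the rack alone.

Things in the scene. Friction and masses are not known exactly. Their poses are not given: they have to be found in the camera images.
- blade_key: Loose T-key, 0.2 kg, upright in a 44 mm hole of an open rack. Origin: blade's lower end, z up; in the rack 28 mm above the table. Blade 34 mm wide (x), 6 thick, 20 high; 12 mm shank; 60 mm round collar from z=62 to 66, resting on the rack; 16 mm neck; black T-bar 100 mm long (x, parallel to blade), 16 wide, 18 high, centred at z=99. Lift 70 mm straight up to clear the rack.
- slim_key: Bystander 130 mm away in the rack's other hole: same collar and heights, but T-bar only 60 mm long and a plain round 10 mm shank, no blade; it cannot turn the screw. Origin: lower end; z up, x along its bar.
- binder: White binding machine, fixed. Origin: on the table, on the well's axis; z up. Well: round, 47 mm wide, 4 mm bevel, in a bare aluminium block with its top at z=95. Key fully down: collar flat on the block, blade's end at z=33. Housing x -100..160, y -290..70 mm; grey punch head (x 50..150, y -290..-105) up to z=138; lever at y below -290, up to z=195.
- clamp_screw (a joint): Screw angle, rad: grows clockwise from above; start 0 to 0.2, stop 0.9, stays put, takes 0.06 N m. Two lugs (20 mm long, 14 high, tops 50 mm below the well's mouth) with a 16 mm slot between. At 0 the slot lies along the machine's x; at q it is turned q clockwise. The blade drops in within 0.4 rad of parallel, then has up to 0.45 rad play before it drives.
Things that resemble listed ones, but are neither listed nor needed, are in the scene too. What is shaped like the blade_key but orange or purple is not meant.

How it is judged:
By the outcome, as a careful person would: the job done as asked, in the order asked, and still so for the second after the job is handed in, with the robot touching nothing.
It also fails if it takes over 45 s, if anything falls off the work surface, if the arm or the gripper's body presses on something with over 40 N, if the wrist force passes 120 N, or if a joint passes its speed limit or range.

### The arm

A 6-joint arm with a two-finger parallel gripper is mounted at the origin on the work surface. World frame = base frame: x ahead of the robot, y to its left, z up, the work surface at z = 0. Lengths are in m, angles in rad, forces in N, time in s.
With the tool pointing down it reaches from about 0.35 to 0.875 m from the base axis. Payload 4.2 kg.
Tool frame: the origin (TCP) lies between the finger pads; the fingertips stand 25 mm ahead of it and the grasp point (between the pads) lies 6 mm ahead of it; z points along the fingers, y is the direction in which the jaws open and shut (so a half turn about z gives the same grasp; the last joint's range is limited). The gripper opens to 87 mm and grips with 3 to 60 N. Pads are 19 mm wide; open, the fingers measure 117 mm over their backs; the gripper's body (75 mm by 190 mm) begins 51 mm behind the grasp point.
Start: joints at [-1.009, 0.385, 0.008, 0, -1.194, -0.259], TCP at [0.186, -0.597, 0.248] pointing down, gripper open.
Joint ranges: [-3.14, 3.14], [-1.21, 2.06], [-1.07, 1.41], [-3.16, 2.05], [-2.99, -0.16], [-3.1, 3.1]. Speed limits (rad/s): [2.79, 2.79, 3.14, 3.14, 3.14, 3.14].

### API

Orientations are given as a rotation vector (axis times angle).
In Python, from plant import get_obs, capture, camera_model, close_job, look_for, masks_of, mark_of gives the robot as it stands. The module is installed in compiled form; this text tells all that it offers.
- The arm moves only by the tool jog_arm, never from a script. Its argument "commands" is a list that holds one entry, the list of rows, each a list of 4 numbers: the shift along the world's x, y, z in mm, then the turn about the world's z in degrees. In form: [[[dx, dy, dz, roll], ...]]. A call has 1 to 12 rows; each row shifts and turns the commanded pose from where the row before left it; what a row does not reach is not made up. A row lasts 1/10 s, in which the tool goes at most 50 mm and 8.59 degrees, less where a joint would pass 70% of its speed; a pose out of reach is approached as far as the arm can. A call is refused whole if a number of a shift passes 50 or a number of a turn 8.59, either way. A call with a gripper value outside its range is refused whole. "grip" is the opening, from 0 (shut) to 1 (fully open), set as the call begins (left out, the last holds). The fingers move at their own pace and stop on an object; the grip force is fixed at half the most. Time passes only in rows, so rows that do not move let the fingers close. It gives the time, the measured TCP pose, the force and the opening at its end, in the units of the state.
- get_obs(): the state, without advancing time (a new reading comes with each control period).
- capture(name): name is "scene" or "top" or "wrist"; returns (picture, depth): 420x560x3 uint8, red, green, blue; 420x560 float32, m along the optical axis (not along the pixel's ray), 0 where there is no reading.
- camera_model(name): a dict with "K" (3x3 intrinsics, pixels), "extrinsics" (4x4, takes a point from world to camera coordinates); the wrist camera has in their place "hand_eye" (4x4, takes a point from camera to tool coordinates, whose origin is the TCP and whose axes are the flange's). Camera axes: x right, y up, looking along -z (the intrinsics and any distortion apply to the point x, -y, -z); pixel columns grow to the right and rows downward; lengths in m; the calibration is good to about 2 mm. A picture is of the moment at which its call begins: read the wrist's pose just before it. camera_model takes no time and is no camera call.
- close_job(): hands the job in, once; it reports no verdict.
Trained networks look in the newest picture that a camera, given by its name, has taken for a name from the list of things; names that differ only in an ending like _2 or _b are one class to them, and where a whole thing is asked for, a point or a joint stands for the part that bears it (a point fixed in the world has none). Each returns a list of dicts, best first, with "confidence" (0 to 1); they miss things now and then, are a little off and sometimes report something else, mostly with a low value. They report only what shows in the picture. A call takes as long as a camera call. They do not tell look-alikes from the thing itself.
- look_for(camera, label): "extent" ([left, top, right, bottom] in pixels, round what is visible of it).
- masks_of(camera, label): "pixels" (420x560 bool, what is visible of it) and "extent" ([left, top, right, bottom] in pixels, round what is visible of it).
- mark_of(camera, label): "at" ([column, row] in pixels: a listed point, or the origin of a listed thing).
The state is a dict: "clock": time; "joints": joint angles; "joint_velocities": joint speeds; "tau": joint torques, N m; "position": TCP position; "tcp_rot": TCP orientation; "force": force on the tool from outside, world axes, zero at the start; "torque": the same for the moment, N m; "opening": finger opening in m.
Only numpy, scipy, OpenCV 4.12 (cv2) and the standard library are available. Lean on these libraries where they do the work, as an engineer would, in place of code of your own. Each camera call takes 0.05 s, during which the arm holds its last target. There are 200 camera calls.

## Working session

There is one attempt and no reset: what is moved stays moved. The work goes in short steps, Python scripts to look and compute and a tool call to move; the robot and the scene stay as the last step left them, time stands still between calls to the robot, and variables do not carry over. Pictures are saved under pics/ and viewed, about 8 in all and at most 12, crops included, and the job is handed in when it is done.

Besides the shell and the picture viewer there is one more tool, called by a JSON object that holds its "fn" and its "kwargs". jog_arm: Moves the arm, as the interface text tells. Its arguments: {"type":"object","properties":{"commands":{"type":"array","items":{"type":"array","items":{"type":"array","items":{"type":"number"}}}},"grip":{"type":"number"}},"required":["commands"]}

```bash
mkdir -p pics; cat > h.py <<'E'
import numpy as np, cv2
from plant import *
from scipy.spatial.transform import Rotation as R
def cam(name,obs=None):
    m=camera_model(name)
    if 'extrinsics' in m: T=np.linalg.inv(np.array(m['extrinsics']))
    else:
        o=obs or get_obs(); W=np.eye(4); W[:3,:3]=R.from_rotvec(o['tcp_rot']).as_matrix(); W[:3,3]=o['position']
        T=W@np.array(m['hand_eye'])
    return np.array(m['K']),T,m
def cloud(name,depth,obs=None):
    K,T,m=cam(name,obs); v,u=np.mgrid[:420,:560]
    x=(u-K[0,2])/K[0,0]*depth; y=(v-K[1,2])/K[1,1]*depth
    P=np.stack([x,-y,-depth],-1)
    W=P@T[:3,:3].T+T[:3,3]; W[depth<=0]=np.nan
    return W
def save(n,p): cv2.imwrite('pics/'+n+'.png',cv2.cvtColor(p,cv2.COLOR_RGB2BGR))
E
python3 - <<'E'
from h import *
for c in ['scene','top']:
    p,d=capture(c); save(c+'1',p); np.save(c+'.npy',d)
    m=camera_model(c); print(c,{k:(np.round(v,3).tolist() if k!='extrinsics' else '') for k,v in m.items()}, cam(c)[1][:3,3])
    W=cloud(c,d)
    for l in ['blade_key','slim_key','binder','clamp_screw']:
        for r in masks_of(c,l)[:3]:
            q=W[r['pixels']]; print(l,round(r['confidence'],2),r['extent'],np.round(np.nanmedian(q,0),3),np.round(np.nanmax(q[:,2]),3))
    for l in ['blade_key','binder']:
        print(l,[(r['at'],r['confidence']) for r in mark_of(c,l)[:3]])
print(get_obs())
E
```

```text
scene {'K': [[534.672, 0.0, 279.978], [0.0, 534.672, 224.456], [0.0, 0.0, 1.0]], 'extrinsics': ''} [ 1.15431452 -0.00440931  1.02748317]
blade_key 0.93 [261.3, 192.4, 287.2, 241.0] [0.459 0.031 0.069] 0.114
blade_key 0.86 [294.5, 266.2, 347.2, 303.0] [0.632 0.114 0.092] 0.113
blade_key 0.73 [343.6, 141.2, 367.8, 185.8] [0.312 0.223 0.069] 0.136
slim_key 0.61 [396.8, 188.1, 425.1, 228.3] [0.484 0.324 0.096] 0.141
binder 0.72 [4.3, 195.7, 240.5, 328.5] [ 0.583 -0.252  0.094] 0.198
blade_key [([274.5, 234.4], 0.76), ([318.5, 300.1], 0.75), ([348.3, 226.4], 0.7)]
binder [([203.9, 259.0], 0.71)]
top {'K': [[517.167, 0.0, 273.482], [0.0, 517.167, 204.089], [0.0, 0.0, 1.0]], 'extrinsics': ''} [0.37111235 0.0420144  1.15171586]
blade_key 0.86 [181.9, 248.6, 213.5, 293.7] [0.306 0.222 0.098] 0.114
blade_key 0.83 [277.5, 177.5, 309.4, 225.2] [0.449 0.028 0.07 ] 0.114
blade_key 0.67 [231.3, 108.0, 280.6, 133.4] [0.619 0.113 0.1  ] 0.113
slim_key 0.87 [132.1, 171.2, 165.9, 199.2] [0.472 0.323 0.096] 0.14
binder 0.56 [332.0, 94.2, 560.0, 236.8] [ 0.537 -0.249  0.095] 0.197
clamp_screw 0.69 [360.7, 164.5, 380.9, 187.1] [ 0.515 -0.139  0.032] 0.051
blade_key [([254.2, 124.1], 0.97), ([218.6, 196.7], 0.91), ([293.4, 202.9], 0.67)]
binder [([368.0, 180.1], 0.67)]
{'clock': 0.7, 'joints': array([-1.00941479e+00,  3.84635531e-01,  7.90360482e-03, -2.56810645e-05,
       -1.19403035e+00, -2.58622750e-01]), 'joint_velocities': array([ 1.27548676e-03, -1.61824950e-03, -3.78482468e-04,  1.13967537e-03,
        2.80330444e-05, -1.21937228e-03]), 'tau': array([ 3.33858598e-04, -3.90329397e+01,  1.87585920e+01,  4.22369644e+00,
        1.53833244e-02, -2.89064201e-05]), 'position': array([ 0.18637631, -0.5965266 ,  0.24758663]), 'tcp_rot': array([-4.73738109e-01,  3.10563258e+00, -3.40943206e-05]), 'force': array([ 0.64748879, -0.8711264 ,  0.67111361]), 'torque': array([-0.02180776, -0.03961209, -0.01545341]), 'opening': 0.08725168999628817}
```

View pics/scene1.png

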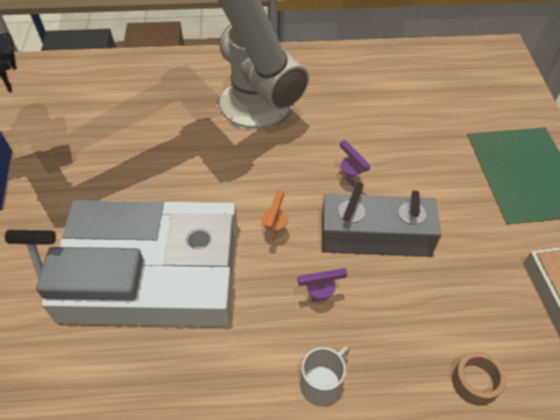

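View pics/top1.png

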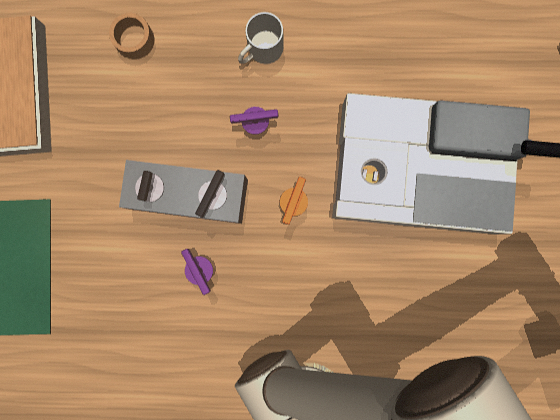

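The scene view shows the rack (320-440, 195-250) with the long black bar on the left hole (352,203) and the slim key on the right (415,203). The orange and purple ones are loose decoys. The top view shows the blade key at (211,194), the slim key at (147,186) and the well at (374,173).

```bash
python3 - <<'E'
from h import *
d=np.load('top.npy'); W=cloud('top',d)
v,u=np.mgrid[:420,:560]
def fit(box,z0,z1):
    m=(u>box[0])&(u<box[2])&(v>box[1])&(v<box[3])&(W[...,2]>z0)&(W[...,2]<z1)
    q=W[m]; r=cv2.minAreaRect((q[:,:2]*1000).astype(np.float32)); 
    return m.sum(),np.round(q.mean(0),4),np.round(r,2) if 0 else r
print('blade',fit((185,160,240,230),.125,.145))
print('slim',fit((125,160,170,210),.125,.145))
print('rack',fit((110,150,255,232),.07,.105))
print('house',fit((325,85,530,240),.06,.15))
# well: hole in block
m=(u>355)&(u<395)&(v>150)&(v<195)
q=W[m&(W[...,2]<.085)]; print('well',len(q),cv2.minEnclosingCircle((q[:,:2]*1000).astype(np.float32)),q.mean(0))
print(np.nanmedian(W[150:200,345:357,2]))
E
```

```text
blade (np.int64(431), array([0.4592, 0.1965, 0.1348]), ((459.661865234375, 197.00686645507812), (16.451662063598633, 99.62509155273438), 65.03866577148438))
slim (np.int64(267), array([0.4726, 0.3269, 0.1344]), ((473.18084716796875, 327.9289855957031), (16.415424346923828, 59.768890380859375), 79.61054992675781))
rack (np.int64(5057), array([0.4676, 0.2608, 0.09  ]), ((468.2490234375, 262.218505859375), (251.6815643310547, 100.40186309814453), 83.80026245117188))
house (np.int64(22288), array([ 0.5326, -0.2475,  0.103 ]), ((534.281005859375, -255.47366333007812), (379.3359680175781, 260.3334045410156), 85.42437744140625))
well 391 ((515.8726196289062, -137.10671997070312), 23.194778442382812) [ 0.51965747 -0.1417138   0.04264201]
0.09459277994784332
```

{"fn": "jog_arm", "kwargs": {"commands": [[[20, 30, 8, 8.5], [26, 39, 8, 8.5], [26, 39, 8, 8.5], [26, 39, 8, 8.5], [26, 39, 8, 8.5], [26, 39, 8, 8.5], [26, 39, 8, 8.5], [26, 39, 4, 8.5], [26, 39, 0, 8.5], [26, 39, 0, 8.5], [26, 39, 0, 8.5], [20, 36, 0, 8.5]]], "grip": 1}}

```text
clock: 1.9
position: [0.4875, -0.1385, 0.3078]
tcp_rot: [-2.717, 1.577, -0.001]
force: [1.3, 0.1, -0.9]
opening: 0.0871
```

{"fn": "jog_arm", "kwargs": {"commands": [[[-3, 37, -5, 4], [-3, 37, -5, 4], [-3, 37, -5, 4], [-3, 37, -5, 4], [-3, 37, -5, 4], [-3, 37, -5, 4], [-3, 37, -5, 4], [-3, 37, -5, 4], [-3, 33, -5, 3.5], [0, 0, 0, 0], [0, 0, 0, 0], [0, 0, 0, 0]]]}}

```text
clock: 3.1
position: [0.4594, 0.188, 0.2627]
tcp_rot: [-3.066, 0.685, -0.0]
force: [0.3, 0.1, -0.1]
opening: 0.0871
```

```bash
python3 - <<'E'
from h import *
o=get_obs(); print(o['clock'],o['position'],np.degrees(o['joints'][[0,5]]))
Rm=R.from_rotvec(o['tcp_rot']).as_matrix(); print('yaw y',np.degrees(np.arctan2(Rm[1,1],Rm[0,1])))
p,d=capture('wrist'); save('w1',p); W=cloud('wrist',d,o)
m=(W[...,2]>.125)&(W[...,2]<.145)&(np.hypot(W[...,0]-.4595,W[...,1]-.197)<.06)
q=W[m]; print(m.sum(),q.mean(0),cv2.minAreaRect((q[:,:2]*1000).astype(np.float32)))
E
```

```text
3.1 [0.45938521 0.18795872 0.26274393] [41.0351255  23.76876741]
yaw y -115.19446805728158
2111 [0.46676086 0.19449707 0.13569504] ((463.607666015625, 196.31028747558594), (15.982255935668945, 99.80601501464844), 64.70086669921875)
```

{"fn": "jog_arm", "kwargs": {"commands": [[[3, 8, -20, 0], [0, 0, -25, 0], [0, 0, -25, 0], [0, 0, -25, 0], [0, 0, -20, 0], [0, 0, -15, 0], [0, 0, 0, 0], [0, 0, 0, 0]]]}}

```text
clock: 3.95
position: [0.4629, 0.196, 0.1331]
tcp_rot: [-3.066, 0.685, -0.001]
force: [0.1, -0.4, 0.5]
opening: 0.0872
```

{"fn": "jog_arm", "kwargs": {"commands": [[[0, 0, 0, 0], [0, 0, 0, 0], [0, 0, 0, 0], [0, 0, 0, 0], [0, 0, 0, 0], [0, 0, 0, 0], [0, 0, 0, 0], [0, 0, 0, 0]]], "grip": 0}}

```text
clock: 4.75
position: [0.4624, 0.1965, 0.1325]
tcp_rot: [3.066, -0.684, -0.0]
force: [0.2, -0.1, -0.3]
opening: 0.0311
```

{"fn": "jog_arm", "kwargs": {"commands": [[[0, 0, 0, 0], [0, 0, 0, 0], [0, 0, 0, 0], [0, 0, 0, 0], [0, 0, 0, 0], [0, 0, 0, 0]]]}}

```text
clock: 5.35
position: [0.4625, 0.1966, 0.1326]
tcp_rot: [-3.066, 0.684, -0.0]
force: [0.4, 0.6, -1.2]
opening: 0.0156
```

{"fn": "jog_arm", "kwargs": {"commands": [[[0, 0, 5, 0], [0, 0, 10, 0], [0, 0, 15, 0], [0, 0, 20, 0], [0, 0, 20, 0], [0, 0, 20, 0], [0, 0, 20, 0], [0, 0, 20, 0], [0, 0, 20, 0], [0, 0, 0, 0]]]}}

```text
clock: 6.35
position: [0.4634, 0.197, 0.2859]
tcp_rot: [-3.062, 0.683, -0.007]
force: [1.0, 1.0, -1.9]
opening: 0.0158
```

{"fn": "jog_arm", "kwargs": {"commands": [[[2, -15, 0, 1], [5, -30, 0, 1.5], [5, -30, 0, 1.5], [5, -30, 0, 1.5], [5, -30, 0, 1.5], [5, -30, 0, 1.5], [5, -30, 0, 1.5], [5, -30, 0, 1.5], [5, -30, 0, 1.5], [5, -30, 0, 1.5], [5, -30, 0, 0.5], [2, -19, 0, 0]]]}}

```text
clock: 7.55
position: [0.5157, -0.1392, 0.2811]
tcp_rot: [-3.129, 0.28, 0.004]
force: [-0.5, 0.3, -2.0]
opening: 0.0157
```

{"fn": "jog_arm", "kwargs": {"commands": [[[0, 0, 0, 0], [0, 0, 0, 0], [0, 0, 0, 0], [0, 0, 0, 0]]]}}

```text
clock: 7.95
position: [0.5162, -0.1367, 0.2824]
tcp_rot: [-3.129, 0.276, 0.0]
force: [-0.8, 1.3, -3.5]
opening: 0.0158
```

```bash
cat > w.py <<'E'
from h import *
import sys
n=sys.argv[1]
o=get_obs(); Rm=R.from_rotvec(o['tcp_rot']).as_matrix(); print(o['clock'],o['position'],'yaw y',np.degrees(np.arctan2(Rm[1,1],Rm[0,1]))%360, 'tilt',Rm[:2,2],'F',o['force'],'T',o['torque'])
p,d=capture('wrist'); W=cloud('wrist',d,o)
print(np.round(camera_model('wrist')['hand_eye'],3).tolist())
pt,dt=capture('top'); Wt=cloud('top',dt)
ps,ds=capture('scene')
save(n,np.hstack([cv2.resize(p,(760,570))])); 
save(n+'b',np.hstack([cv2.resize(pt[110:240,310:450],(400,371)),cv2.resize(ps[160:290,130:270],(400,371))]))
np.savez(n,d=d,dt=dt,ds=ds,W=W,Wt=Wt,p=p)
E
python3 w.py a
```

```text
7.95 [ 0.51620701 -0.1366929   0.28242895] yaw y 259.9197823295567 tilt [-0.00028096  0.00021703] F [-0.76703758  1.32478895 -3.47017499] T [-0.04327923  0.15636496  0.01932886]
[[-0.0, 0.956, 0.293, 0.081], [1.0, 0.0, -0.0, 0.001], [-0.0, 0.293, -0.956, -0.138], [0.0, 0.0, 0.0, 1.0]]
```

View pics/a.png

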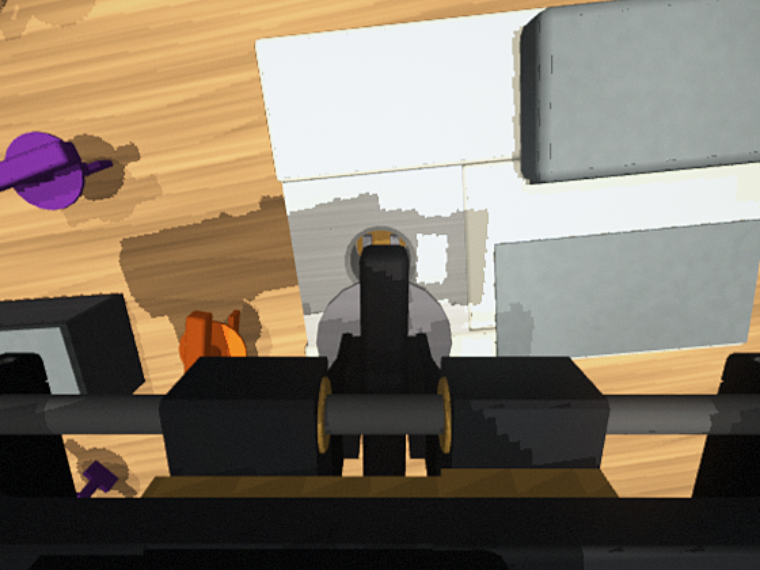

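Wrist view: bar held centrally (385,310), collar (383,335), well's far rim visible at (380,240), key hanging over the near side. Next I measure tilt, collar centre and well in the same depth frame.

```bash
python3 - <<'E'
from h import *
z=np.load('a.npz'); W=z['W']; Wt=z['Wt']; v,u=np.mgrid[:420,:560]
Z=W[...,2]; c=np.array([.5162,-.1367])
r=np.hypot(W[...,0]-c[0],W[...,1]-c[1])
col=(Z>.225)&(Z<.26)&(r<.045); bar=(Z>.275)&(Z<.30)&(r<.06)&(v>180)&(v<270)
for n,m in(('collar',col),('bar',bar)):
    q=W[m]; A=np.c_[q[:,:2]-c,np.ones(len(q))]; s=np.linalg.lstsq(A,q[:,2],rcond=None)[0]
    print(n,m.sum(),q.mean(0),'slope',s, cv2.minAreaRect((q[:,:2]*1000).astype(np.float32)))
q=W[col]; print('collar circ',cv2.minEnclosingCircle((q[:,:2]*1000).astype(np.float32)))
# well: pixels below block top, visible; wall far arc
for n,X in(('wrist',W),('top',Wt)):
    zz=X[...,2]; rr=np.hypot(X[...,0]-.516,X[...,1]+.137)
    m=(zz<.088)&(rr<.03); q=X[m]; print(n,m.sum(),q[:,:2].min(0),q[:,:2].max(0))
    e=(zz<.0935)&(zz>.07)&(rr<.032); q=X[e]
    if len(q)>10:
        A=np.c_[2*q[:,:2],np.ones(len(q))]; s=np.linalg.lstsq(A,(q[:,:2]**2).sum(1),rcond=None)[0]; print('circ',len(q),s[:2],np.sqrt(s[2]+s[0]**2+s[1]**2),q[:,2].mean())
E
```

```text
collar 2397 [ 0.52665159 -0.13948354  0.2443694 ] slope [-0.00730201  0.00162925  0.24445025] ((524.7645874023438, -139.2699432373047), (59.13774490356445, 39.34917068481445), 79.54707336425781)
bar 3458 [ 0.54574039 -0.14296042  0.28488603] slope [ 0.03277701 -0.00387018  0.28389355] ((545.5855102539062, -143.4855499267578), (35.672122955322266, 41.52281188964844), 78.31122589111328)
collar circ ((517.80126953125, -137.99758911132812), 29.64813232421875)
wrist 468 [ 0.50512048 -0.15813771] [ 0.5308059 -0.1113431]
circ 291 [ 0.51821562 -0.13516065] 0.024390325364891385 0.08964987080190173
top 241 [ 0.49125651 -0.15793495] [ 0.53718528 -0.11947067]
circ 62 [ 0.51359526 -0.13408777] 0.025622419440032074 0.09027099187811088
```

View pics/ab.png

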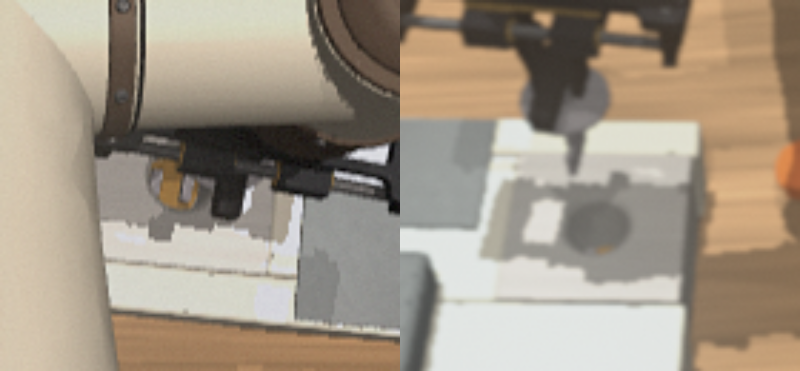

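{"fn": "jog_arm", "kwargs": {"commands": [[[0, 2, -15, 0], [0, 0, -20, 0], [0, 0, -20, 0], [0, 0, -15, 0], [0, 0, -10, 0], [0, 0, -10, 0], [0, 0, -10, 0], [0, 0, -10, 0], [0, 0, -10, 0], [0, 0, 0, 0]]]}}

```text
clock: 9.1
position: [0.5154, -0.1355, 0.1609]
tcp_rot: [3.129, -0.279, -0.005]
force: [-0.0, -0.9, -2.7]
opening: 0.0155
```

{"fn": "jog_arm", "kwargs": {"commands": [[[0, 0, -3, 0], [0, 0, -3, 0], [0, 0, -3, 0], [0, 0, -3, 0], [0, 0, 0, 0], [0, 0, 0, 0]]]}}

```text
clock: 9.7
position: [0.5164, -0.1356, 0.1506]
tcp_rot: [3.129, -0.278, 0.0]
force: [-0.6, 0.6, -3.3]
opening: 0.016
```

{"fn": "jog_arm", "kwargs": {"commands": [[[0, 0, -2, 0], [0, 0, -2, 0], [0, 0, -2, 0], [0, 0, 0, 0], [0, 0, 0, 0]]]}}

```text
clock: 10.2
position: [0.5164, -0.1355, 0.1445]
tcp_rot: [3.129, -0.278, -0.0]
force: [0.5, 1.0, -3.1]
opening: 0.0155
```

{"fn": "jog_arm", "kwargs": {"commands": [[[0, 0, -2, 0], [0, 0, -2, 0], [0, 0, -2, 0], [0, 0, 0, 0], [0, 0, 0, 0]]]}}

```text
clock: 10.7
position: [0.5164, -0.1356, 0.1385]
tcp_rot: [3.129, -0.278, -0.0]
force: [-0.7, 0.2, -2.8]
opening: 0.0158
```

{"fn": "jog_arm", "kwargs": {"commands": [[[0, 0, 0, -3], [0, 0, 0, -6], [0, 0, 0, -6], [0, 0, 0, -6], [0, 0, 0, -6], [0, 0, 0, -6], [0, 0, 0, -6], [0, 0, 0, -6], [0, 0, 0, 0], [0, 0, 0, 0]]]}}

```text
clock: 11.7
position: [0.517, -0.1352, 0.1387]
tcp_rot: [-2.785, 1.451, -0.002]
force: [0.9, 2.1, -3.3]
opening: 0.0158
```

```bash
cat > s.py <<'E'
from h import *
o=get_obs(); Rm=R.from_rotvec(o['tcp_rot']).as_matrix(); print(o['clock'],o['position'],'bar',np.degrees(np.arctan2(Rm[1,1],Rm[0,1]))%360-270,'F',o['force'],'T',o['torque'],'tau6',o['tau'][5],o['opening'])
E
python3 s.py
```

```text
11.7 [ 0.51701442 -0.13524758  0.13874563] bar -55.018548054017884 F [ 0.88704225  2.11042097 -3.26332754] T [ 0.60046404 -0.41161409  0.01964289] tau6 -0.04335204139351845 0.015845124869368524
```

{"fn": "jog_arm", "kwargs": {"commands": [[[0, 0, 0, -6], [0, 0, 0, -6], [0, 0, 0, -3], [0, 0, 0, 0], [0, 0, 0, 0], [0, 0, 0, 0]]]}}

```text
clock: 12.3
position: [0.5168, -0.1354, 0.1387]
tcp_rot: [-2.572, 1.803, -0.001]
force: [2.4, 1.5, -3.1]
opening: 0.016
```

```bash
python3 s.py
```

```text
12.3 [ 0.51681148 -0.13543308  0.1387211 ] bar -70.06921088634061 F [ 2.37045092  1.53340702 -3.14693816] T [ 0.70421886 -0.48892599  0.03801508] tau6 -0.03254060517065227 0.01596013528920334
```

{"fn": "jog_arm", "kwargs": {"commands": [[[0, 0, 0, -3], [0, 0, 0, -3], [0, 0, 0, -3], [0, 0, 0, 0], [0, 0, 0, 0]]]}}

```text
clock: 12.8
position: [0.5167, -0.1355, 0.1387]
tcp_rot: [-2.423, 1.999, -0.001]
force: [1.9, 2.3, -2.7]
opening: 0.016
```

```bash
python3 s.py
```

```text
12.8 [ 0.5166789  -0.13551857  0.13872449] bar -79.0565332760134 F [ 1.89201751  2.3481494  -2.71056284] T [ 0.72951993 -0.57002254  0.04239534] tau6 -0.04416507203131914 0.01600485090437797
```

{"fn": "jog_arm", "kwargs": {"commands": [[[0, 0, 0, -2], [0, 0, 0, -2], [0, 0, 0, 0], [0, 0, 0, 0]]]}}

```text
clock: 13.2
position: [0.5166, -0.1355, 0.1387]
tcp_rot: [-2.351, 2.083, -0.001]
force: [1.0, 1.9, -3.0]
opening: 0.0156
```

```bash
python3 s.py
```

```text
13.2 [ 0.5166305  -0.13551754  0.13869709] bar -83.06527995543169 F [ 0.98757864  1.93253179 -3.00023523] T [ 0.75928724 -0.61177071  0.109451  ] tau6 -0.07065353449434042 0.01559329474504537
```

{"fn": "jog_arm", "kwargs": {"commands": [[[0, 0, 0, -2], [0, 0, 0, 0], [0, 0, 0, 0]]]}}

```text
clock: 13.5
position: [0.5166, -0.1355, 0.1387]
tcp_rot: [-2.315, 2.123, -0.001]
force: [2.4, 2.3, -1.6]
opening: 0.0159
```

```bash
python3 s.py
```

```text
13.5 [ 0.51661753 -0.13552778  0.1386773 ] bar -85.05153392844113 F [ 2.39389227  2.33400332 -1.55385434] T [ 0.76284511 -0.61090011  0.2377813 ] tau6 -0.24115006439387798 0.015939929003366007
```

{"fn": "jog_arm", "kwargs": {"commands": [[[0, 0, 0, -2], [0, 0, 0, 0], [0, 0, 0, 0]]]}}

```text
clock: 13.8
position: [0.5165, -0.1356, 0.1387]
tcp_rot: [2.278, -2.163, 0.001]
force: [1.1, 1.5, -2.1]
opening: 0.016
```

```bash
python3 s.py
```

```text
13.8 [ 0.51652378 -0.1355774   0.13870166] bar -87.03654578816133 F [ 1.05749185  1.46963764 -2.10747809] T [ 0.65275265 -0.53230582  0.46484355] tau6 -0.46439344994723797 0.016041763221563785
```

{"fn": "jog_arm", "kwargs": {"commands": [[[0, 0, 0, -3], [0, 0, 0, 0], [0, 0, 0, 0], [0, 0, 0, 0]]]}}

```text
clock: 14.2
position: [0.5163, -0.1356, 0.1387]
tcp_rot: [2.22, -2.222, -0.0]
force: [0.8, 0.8, -1.1]
opening: 0.0162
```

```bash
python3 s.py
```

```text
14.2 [ 0.51627676 -0.13563415  0.13867482] bar -90.06558356990286 F [ 0.83567896  0.84444919 -1.06686877] T [ 0.47157667 -0.2332726   0.66010767] tau6 -0.6756352633237839 0.016182848620674126
```

{"fn": "jog_arm", "kwargs": {"commands": [[[0, 0, 0, 4], [0, 0, 0, 4], [0, 0, -1, 0], [0, 0, 0, 0], [0, 0, 0, 0]]]}}

```text
clock: 14.7
position: [0.5165, -0.1357, 0.1378]
tcp_rot: [-2.366, 2.066, -0.001]
force: [1.3, 1.4, 0.9]
opening: 0.0158
```

```bash
python3 s.py
```

```text
14.7 [ 0.51654639 -0.13568833  0.13775651] bar -82.23988521540585 F [1.28596603 1.42901472 0.91364334] T [ 0.34370971 -0.34725076  0.06372047] tau6 -0.013652064953930676 0.015833057701952948
```

{"fn": "jog_arm", "kwargs": {"commands": [[[0, 0, -0.5, 0], [0, 0, 0, 0], [0, 0, 0, 0]]]}}

```text
clock: 15.0
position: [0.5166, -0.1356, 0.1377]
tcp_rot: [-2.368, 2.064, -0.001]
force: [-0.3, 0.9, 4.5]
opening: 0.0159
```

{"fn": "jog_arm", "kwargs": {"commands": [[[0, 0, 0, 0], [0, 0, 0, 0], [0, 0, 0, 0], [0, 0, 0, 0], [0, 0, 0, 0], [0, 0, 0, 0]]], "grip": 1}}

```text
clock: 15.6
position: [0.5163, -0.1356, 0.1369]
tcp_rot: [2.368, -2.064, -0.0]
force: [-0.8, -0.3, -0.4]
opening: 0.056
```

{"fn": "jog_arm", "kwargs": {"commands": [[[0, 0, 5, 0], [0, 0, 15, 0], [0, 0, 25, 0], [0, 0, 30, 0], [0, 0, 30, 0], [0, 0, 20, 0], [0, 0, 0, 0], [0, 0, 0, 0], [0, 0, 0, 0]]]}}

```text
clock: 16.5
position: [0.5156, -0.1354, 0.2608]
tcp_rot: [2.367, -2.064, -0.003]
force: [-0.4, 0.7, -0.1]
opening: 0.0869
```

```bash
python3 w.py b; python3 - <<'E'
from h import *
z=np.load('b.npz'); W=z['W']; Z=W[...,2]; c=np.array([.5165,-.1357]); r=np.hypot(W[...,0]-c[0],W[...,1]-c[1])
for n,m in(('collar',(Z>.09)&(Z<.108)&(r<.030)),('bar',(Z>.13)&(Z<.16)&(r<.06)),('block',(Z>.085)&(Z<.105)&(r>.034)&(r<.05))):
    q=W[m]; A=np.c_[q[:,:2]-c,np.ones(len(q))]; s=np.linalg.lstsq(A,q[:,2],rcond=None)[0]
    print(n,m.sum(),np.median(q,0),'slope',s,cv2.minAreaRect((q[:,:2]*1000).astype(np.float32)))
E
```

```text
16.5 [ 0.51561043 -0.13543395  0.26083879] yaw y 187.839351132656 tilt [-0.00246317  0.00037277] F [-0.38769344  0.7092743  -0.0810679 ] T [0.01375884 0.09824235 0.00290057]
[[-0.0, 0.956, 0.293, 0.082], [1.0, 0.0, 0.0, 0.0], [0.0, 0.293, -0.956, -0.138], [0.0, 0.0, 0.0, 1.0]]
collar 1767 [ 0.50898633 -0.13729014  0.09922835] slope [ 0.00704217 -0.00551174  0.09914893] ((516.3754272460938, -136.47914123535156), (59.22214126586914, 56.80720520019531), 3.9244184494018555)
bar 2167 [ 0.51789783 -0.14193072  0.14098075] slope [-0.00026194  0.00506378  0.14084084] ((517.3767700195312, -137.3193817138672), (16.068498611450195, 99.18494415283203), 9.169676780700684)
block 3751 [ 0.51510548 -0.14017376  0.0952094 ] slope [ 0.00033815 -0.0010303   0.09521136] ((516.5987548828125, -136.140380859375), (99.81171417236328, 98.54008483886719), 7.020161151885986)
```

View pics/b.png

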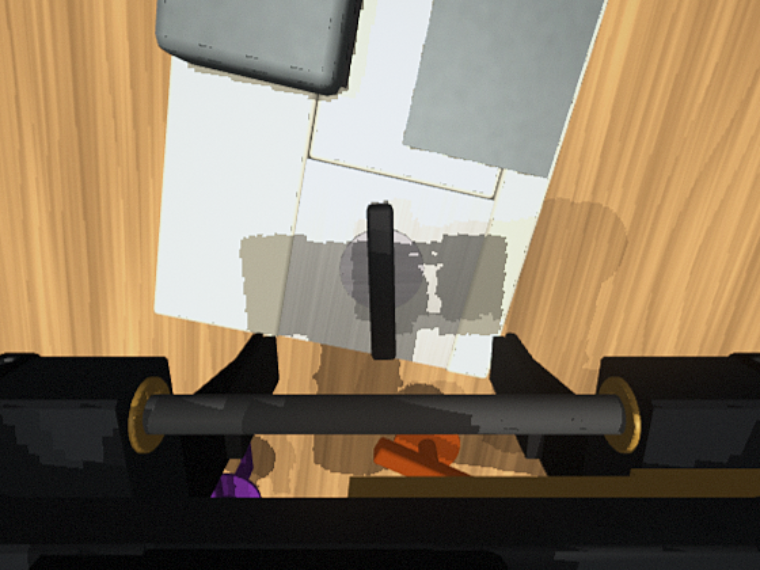

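The close view shows the key standing in the well with its bar at (380,280) and the collar flat. The collar top is at 99.2 mm (99 expected), the bar top at 141 mm, and the fingers are clear. I'm handing it in.

```bash
python3 -c "
from plant import *
print(close_job())"
```

```text
the job is handed in; nothing more can be done
None
```

The job is done and handed in at about 17 s of the 45 s allowed. I took the long-bar blade key from the rack, lowered it into the well and turned the screw clockwise until it hit its stop. I then backed the key off about 8°, seated the collar and released it.

- **Stop reached:** The wrist torque stayed near 0.04 N m until the bar reached about -79°. It then climbed steadily to 0.66 N m at about -90°, against 0.06 N m needed to turn the screw. The stop was expected at about -82°, so the extra few degrees are most likely give in the grip. I inferred the stop from torque and angle, because the seated key hides the screw.
- **Key seated:** The wrist depth after release put the collar top at 99.2 mm (99 expected) and the bar top at 141 mm (141 expected). Both surfaces were level to within about 0.01 rad. The gripper was open and about 120 mm above its grasp height.
- **Slim key:** It was never approached, but I did not check it again after the job.
- **Disagreement:** The wrist and top cameras differed by 2–4 mm on the key and the well. That was within the slack of the grip and the fit.

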